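# Flip the bin tags on a battery-sorting bench

## Robot

A 6-joint arm with a two-finger parallel gripper is mounted at the origin on the work surface. World frame = base frame: x ahead of the robot, y to its left, z up, the work surface at z = 0. Lengths are in mm, angles in rad, forces in N, time in s.
With the tool pointing down it reaches from about 350 to 775 mm from the base axis. Payload 7.3 kg.
Tool frame: the origin (TCP) lies at the centre of the arm's flange, where the gripper is bolted on; the fingertips stand 178 mm ahead of it and the grasp point (between the pads) lies 159 mm ahead of it; z points along the fingers, y is the direction in which the jaws open and shut (so a half turn about z gives the same grasp; the last joint's range is limited). The gripper opens to 92 mm and grips with 3 to 60 N. Pads are 19 mm wide; open, the fingers measure 130 mm over their backs; the gripper's body (75 mm by 190 mm) begins 47 mm behind the grasp point.
Start: joints at [0.969, 0.342, 1.524, -0, 1.275, -0.146], TCP at [231.075, 471.415, 404.741] pointing down, gripper open.
Joint ranges: [-2.53, 2.53], [-0.77, 2.02], [0.04, 2.7], [-1, 4.14], [0.28, 2.66], [-3.11, 3.11]. Speed limits (rad/s): [2.57, 2.57, 3.14, 3.14, 3.14, 3.14].

## Interface

Orientations are given as [roll, pitch, yaw] about the fixed x, y, z axes, in that order (R = Rz(yaw) Ry(pitch) Rx(roll)).
In Python, from plant import status, viewer, ticket gives the robot as it stands.
- The arm moves only by the tool play_rows, never from a script. Its argument "commands" is a list of rows, each an object with "offset": the shift along the tool's x, y, z in m, a list of three; "twist": the turn about the tool's z in degrees. A call has 1 to 5 rows; each row shifts and turns the commanded pose from where the row before left it, along the tool's axes as they then stand; what a row does not reach is not made up. A row lasts 1/10 s, in which the tool goes at most 50 mm and 8.59 degrees, less where a joint would pass 70% of its speed; a pose out of reach is approached as far as the arm can. A call with a gripper value outside its range is refused whole. "jaw" is the closure in counts, from 0 (fully open) to 255 (shut), set as the call begins (left out, the last holds). The fingers move at their own pace and stop on an object; the grip force is fixed at half the most. Time passes only in rows, so rows that do not move let the fingers close. It gives the time, the measured TCP pose, the force and the opening at its end, in the units of the state.
- status.get_obs(): the state, without advancing time (a new reading comes with each control period).
- viewer.capture(name): name is "scene" or "top" or "wrist"; returns the picture (384x512x3 uint8, red, green, blue); there is no depth.
- viewer.camera_params(name): a dict with "fov_y" (degrees; the focal length in pixels is half the picture's height over the tangent of half this angle, whatever the lens; pixels are square), "cx", "cy" (the principal point, pixels), "rvec" (rotation vector, rad) and "tvec" (3), from world to camera coordinates, as OpenCV has them; the wrist camera has in their place "T_tool_cam" (4x4, takes a point from camera to tool coordinates, whose origin is the TCP and whose axes are the flange's). Camera axes: x right, y down, z forward; pixel columns grow to the right and rows downward; lengths in mm; the calibration is good to about 2 mm. The wrist camera is an equidistant fisheye: a pixel r from the principal point sees the ray r / f radians off the axis. A picture is of the moment at which its call begins: read the wrist's pose just before it. camera_params takes no time and is no camera call.
- ticket.close_job(): hands the job in, once; it reports no verdict.
The state is a dict: "time": time; "joint_positions": joint angles; "dq": joint speeds; "tau": joint torques, N m; "tool_pos": TCP position; "tcp_rot": TCP orientation; "contact_force": force on the tool from outside, world axes, zero at the start; "moment": the same for the moment, N m; "grip_width": finger opening in mm.
Only numpy, scipy, OpenCV 4.12 (cv2) and the standard library are available. Lean on these libraries where they do the work, as an engineer would, in place of code of your own. Each camera call takes 0.05 s, during which the arm holds its last target.

## Task

Each of the four battery bins has a hinged two-faced tag on the board in front of it: with only the fingertips or the outside of the fingers, push over the tags that are wrong, so that the tags of the three bins heaped full lean over towards their bins (round disc facing up) and the tag of the nearly empty bin leans back towards the robot (bar facing up). Push the tags gently, do not pinch or grasp anything, and leave the bins and everything else on the bench standing where they are.

Things in the scene. Friction and masses are not known exactly. Their poses are not given: they have to be found in the camera images.
- stand_a: Steel tag stand, one of four alike in a row about 130 mm apart on the plywood board. Origin: centre of its underside, on the board; x points across the board from the robot's side to the bins, y along the row, z up. Hinge of its tag: along y, 18 mm above the origin. It belongs to the bin straight beyond it in +x. Base 76 x 80 x 5 mm.
- tag_a (a joint): Angle of tag_a on stand_a. 0: it leans to the robot's side (-x), raised black bar on the upper face ('still filling'). 1.22: it leans to the bin's side, raised black disc on the upper face ('full'). Upright at 0.61; turns freely and falls by its weight to the side it is pushed past upright. Aluminium flap, 64 wide, 4 thick, 30-55 g, free edge 65 mm from the hinge: at rest 37 mm out, 53 mm above it.
- stand_b: Steel tag stand, one of four alike in a row about 130 mm apart on the plywood board. Origin: centre of its underside, on the board; x points across the board from the robot's side to the bins, y along the row, z up. Hinge of its tag: along y, 18 mm above the origin. It belongs to the bin straight beyond it in +x. Two side lugs, 26 mm high.
- tag_b (a joint): Angle of tag_b on stand_b. 0: it leans to the robot's side (-x), raised black bar on the upper face ('still filling'). 1.22: it leans to the bin's side, raised black disc on the upper face ('full'). Upright at 0.61; turns freely and falls by its weight to the side it is pushed past upright. Aluminium flap, 64 wide, 4 thick, 30-55 g, free edge 65 mm from the hinge: at rest 37 mm out, 53 mm above it.
- stand_c: Steel tag stand, one of four alike in a row about 130 mm apart on the plywood board. Origin: centre of its underside, on the board; x points across the board from the robot's side to the bins, y along the row, z up. Hinge of its tag: along y, 18 mm above the origin. It belongs to the bin straight beyond it in +x. Four rest pegs, 6 mm thick, 33 mm high, at x +-15, y +-24 mm.
- tag_c (a joint): Angle of tag_c on stand_c. 0: it leans to the robot's side (-x), raised black bar on the upper face ('still filling'). 1.22: it leans to the bin's side, raised black disc on the upper face ('full'). Upright at 0.61; turns freely and falls by its weight to the side it is pushed past upright. Aluminium flap, 64 wide, 4 thick, 30-55 g, free edge 65 mm from the hinge: at rest 37 mm out, 53 mm above it.
- stand_d: Steel tag stand, one of four alike in a row about 130 mm apart on the plywood board. Origin: centre of its underside, on the board; x points across the board from the robot's side to the bins, y along the row, z up. Hinge of its tag: along y, 18 mm above the origin. It belongs to the bin straight beyond it in +x. Board 120 x 540 x 8 mm.
- tag_d (a joint): Angle of tag_d on stand_d. 0: it leans to the robot's side (-x), raised black bar on the upper face ('still filling'). 1.22: it leans to the bin's side, raised black disc on the upper face ('full'). Upright at 0.61; turns freely and falls by its weight to the side it is pushed past upright. Aluminium flap, 64 wide, 4 thick, 30-55 g, free edge 65 mm from the hinge: at rest 37 mm out, 53 mm above it.
- bin_a: One of four identical open blue bins, 110 (x) x 100 (y) x 75 mm high, loose, holding used batteries; each stands straight beyond one tag, its centre about 200 mm from the hinge. Origin: centre of its underside. Three are heaped full to the rim, one holds only a few batteries.
- bin_a_fill (a point): Top of the batteries in bin_a: about 80 mm above the bench where the bin is full, about 20 mm where it holds only a few.
- bin_b: One of four identical open blue bins, 110 (x) x 100 (y) x 75 mm high, loose, holding used batteries; each stands straight beyond one tag, its centre about 200 mm from the hinge. Origin: centre of its underside. Three are heaped full to the rim, one holds only a few batteries.
- bin_b_fill (a point): Top of the batteries in bin_b: about 80 mm above the bench where the bin is full, about 20 mm where it holds only a few.
- bin_c: One of four identical open blue bins, 110 (x) x 100 (y) x 75 mm high, loose, holding used batteries; each stands straight beyond one tag, its centre about 200 mm from the hinge. Origin: centre of its underside. Three are heaped full to the rim, one holds only a few batteries.
- bin_c_fill (a point): Top of the batteries in bin_c: about 80 mm above the bench where the bin is full, about 20 mm where it holds only a few.
- bin_d: One of four identical open blue bins, 110 (x) x 100 (y) x 75 mm high, loose, holding used batteries; each stands straight beyond one tag, its centre about 200 mm from the hinge. Origin: centre of its underside. Three are heaped full to the rim, one holds only a few batteries.
- bin_d_fill (a point): Top of the batteries in bin_d: about 80 mm above the bench where the bin is full, about 20 mm where it holds only a few.
- c_cell_top (a point): Centre of the top of a black battery, 26 mm across, 50 mm tall, standing loose on the tag board between the two middle tags. Bystander.
- d_cell_top (a point): Centre of the top of a grey battery, 34 mm across, 61 mm tall, standing loose on the bench just beyond the board, between two tags and in front of the bins. Bystander.
- tin: Small round flat steel tin, 56 mm across, 25 mm high, loose on the robot's side of the board. Origin: centre of underside. Bystander.
- jar: Open clear plastic jar, 96 mm across, 130 mm tall, loose to the right of the bins. Origin: centre of underside. Bystander.
- jar_lid: Red jar lid, 100 mm across, 16 mm high, lying to the right of the board, beyond the screwdriver. Origin: centre of underside. Bystander.
- tester: Yellow battery tester, 100 x 70 x 36 mm, lying to the left of the board. Origin: centre of underside. Bystander.
- powerbank: Black power bank, 130 x 68 x 15 mm, lying left of the bins. Origin: centre of underside. Bystander.
- driver: Red-handled screwdriver, about 200 mm long, lying across just right of the board. Origin: on its underside. Bystander.
Things that resemble listed ones, but are neither listed nor needed, are in the scene too. What is shaped like the bin_a but orange is not meant.

How it is judged:
By the outcome, as a careful person would: the job done as asked, in the order asked, and still so for the second after the job is handed in, with the robot touching nothing.
It also fails if it takes over 67 s, if anything falls off the work surface, if the arm or the gripper's body presses on something with over 40 N, if the wrist force passes 120 N, or if a joint passes its speed limit or range.

## Working session

There is one attempt and no reset: what is moved stays moved. The work goes in short steps, Python scripts to look and compute and a tool call to move; the robot and the scene stay as the last step left them, time stands still between calls to the robot, and variables do not carry over. Pictures are saved under pics/ and viewed, and the job is handed in when it is done.

Besides the shell and the picture viewer there is one more tool, called after "Call:" as name(argument=value, ...) on one line, values as JSON. play_rows: Moves the arm, as the interface text tells. Its arguments: {"type":"object","properties":{"commands":{"type":"array"},"jaw":{"type":"number"}},"required":["commands"]}

```bash
ls; mkdir -p pics; python3 - <<'E'
from plant import status, viewer
import cv2
print(status.get_obs())
for n in ["scene","top","wrist"]:
    print(n,viewer.camera_params(n))
    im=viewer.capture(n)
    cv2.imwrite(f"pics/{n}0.png",cv2.resize(im[:,:,::-1],(800,600),interpolation=cv2.INTER_CUBIC))
E
```

```text
pics
{'time': 0.0, 'joint_positions': array([ 9.68984770e-01,  3.42730328e-01,  1.52503712e+00, -2.31033837e-05,
        1.27539606e+00, -1.46004886e-01]), 'dq': array([-5.52323553e-04,  1.86639965e-04,  1.03169831e-04, -4.46486678e-04,
        5.02484781e-05, -1.20335380e-04]), 'tau': array([ 1.18110063e-03, -4.31243169e+01, -2.44219190e+01,  7.17825419e-02,
        5.60674549e-02, -1.39058270e-04]), 'tool_pos': array([231.00309202, 471.29145081, 404.03378241]), 'tcp_rot': array([-3.14003529e+00, -2.06682257e-04,  2.68579256e+00]), 'contact_force': array([-0.15803023, -1.15942129,  0.33991787]), 'moment': array([ 0.04373226, -0.02122107,  0.01608246]), 'grip_width': 91.6923718757573}
scene {'fov_y': 56.295485202628996, 'cx': 247.98014244132128, 'cy': 195.15379008801122, 'rvec': array([ 1.95213206,  1.44456035, -0.58249983]), 'tvec': array([-172.52984926, -317.56803657, 1454.61670079])}
top {'fov_y': 49.26753039408477, 'cx': 261.6333953924115, 'cy': 187.32682844963813, 'rvec': array([ 2.06919013, -2.1440832 ,  0.24114341]), 'tvec': array([  -6.13770855,  556.47434461, 1291.61860521])}
wrist {'fov_y': 65.70646984690485, 'cx': 258.32634255794335, 'cy': 192.4034706429531, 'T_tool_cam': array([[ 4.48762351e-04, -9.67571623e-01, -2.52596421e-01,
         6.75949982e+01],
       [ 9.99999855e-01,  5.09487794e-04, -1.74997118e-04,
         5.36663886e-01],
       [ 2.98017039e-04, -2.52596306e-01,  9.67571712e-01,
         2.06081847e+01],
       [ 0.00000000e+00,  0.00000000e+00,  0.00000000e+00,
         1.00000000e+00]])}
```

View pics/scene0.png

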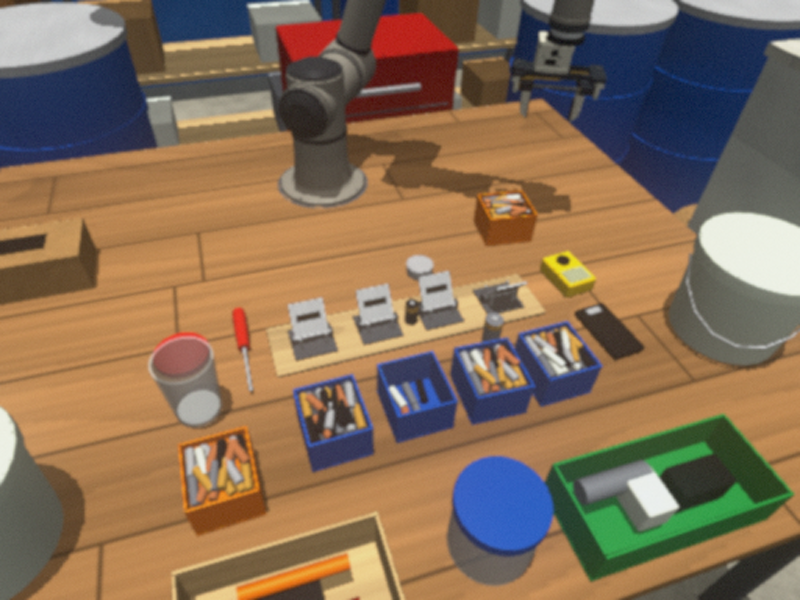

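View pics/top0.png

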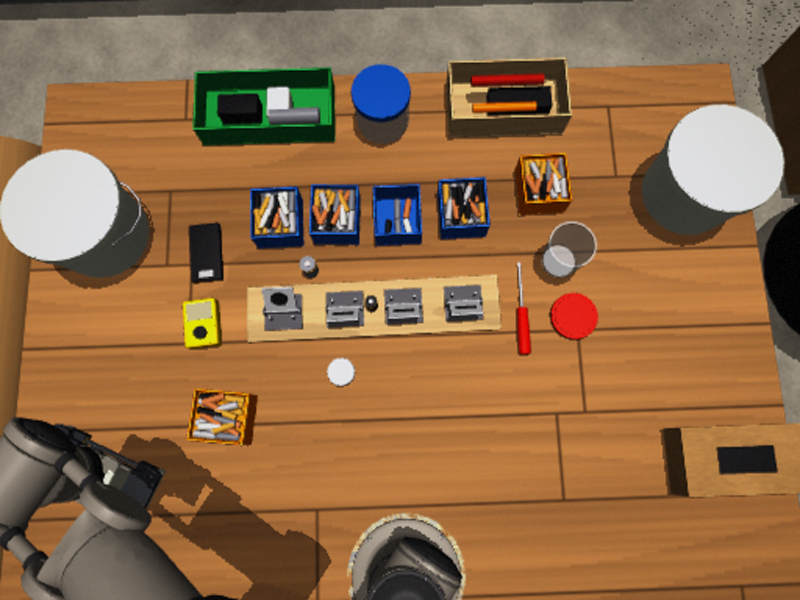

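View pics/wrist0.png

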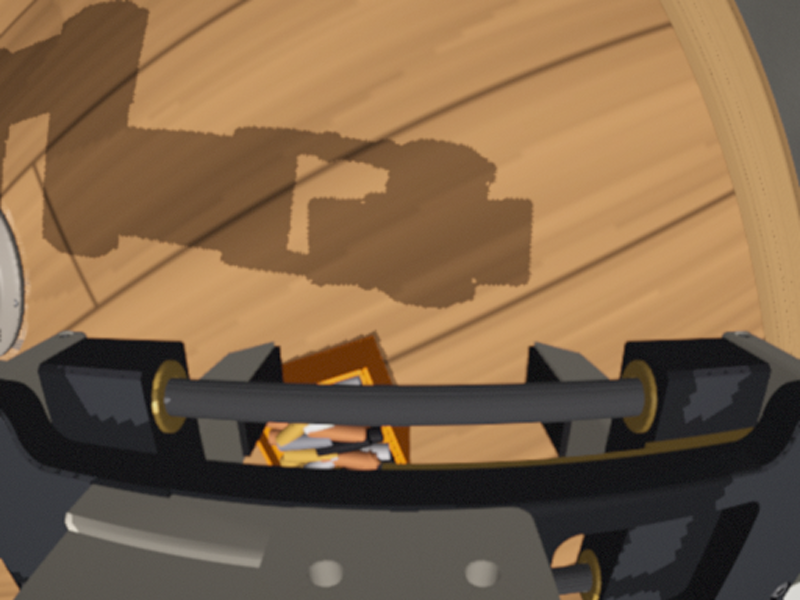

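The top view (800x600 picture) shows four tags at (282,305), (344,310), (403,306) and (463,303). Their blue bins are at (276,217), (335,214), (397,214) and (463,208). Two orange look-alike bins are at (545,183) and (220,417). Next I'll take a close crop and measure positions.

```bash
cat > h.py <<'E'
import numpy as np,cv2
from plant import status, viewer
def K(p): 
    f=192/np.tan(np.radians(p["fov_y"])/2); return np.array([[f,0,p["cx"]],[0,f,p["cy"]],[0,0,1]])
def back(n,uv,z):
    p=viewer.camera_params(n);R=cv2.Rodrigues(p["rvec"])[0];c=-R.T@p["tvec"]
    d=R.T@np.linalg.inv(K(p))@np.array([uv[0],uv[1],1]); return c+d*(z-c[2])/d[2]
def proj(n,X):
    p=viewer.camera_params(n); return cv2.projectPoints(np.float64(X).reshape(-1,1,3),p["rvec"],p["tvec"],K(p),None)[0].reshape(-1,2)
E
python3 - <<'E'
from h import *
im=viewer.capture("top")[:,:,::-1]; c=im[110:250,140:340]
cv2.imwrite("pics/topc.png",cv2.resize(c,(800,560),interpolation=cv2.INTER_CUBIC))
im=viewer.capture("scene")[:,:,::-1]; c=im[160:310,165:395]
cv2.imwrite("pics/scenec.png",cv2.resize(c,(800,522),interpolation=cv2.INTER_CUBIC))
print(-cv2.Rodrigues(viewer.camera_params("top")["rvec"])[0].T@viewer.camera_params("top")["tvec"])
E
```

```text
[ 258.4915099   -12.19111469 1382.39412073]
```

View pics/topc.png

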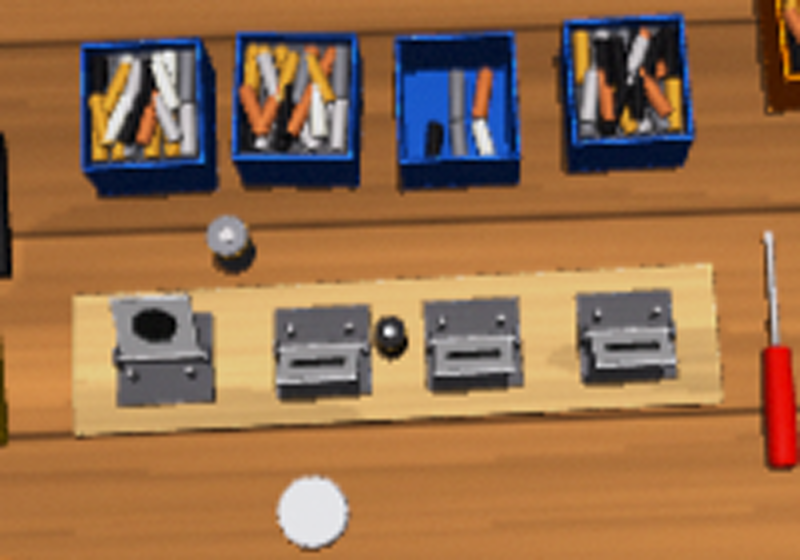

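View pics/scenec.png

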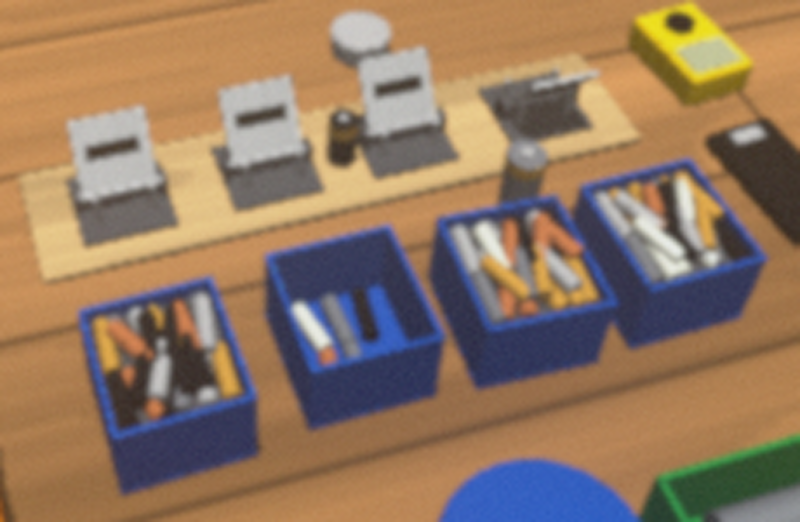

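```bash
python3 - <<'E'
from h import *
def q(u,v,z): return back("top",(140+(u+.5)/4-.5,110+(v+.5)/4-.5),z).round(1)
P=dict(s1=(165,357),s2=(324,352),s3=(472,344),s4=(627,335))
for k,(u,v) in P.items(): print(k,q(u,v,13))
for nm,u,v,z in [("bTL",73,297,8),("bTR",713,265,8),("bBL",76,437,8),("bBR",721,404,8),("b1",142,102,75),("b2",297,97,75),("b3",455,92,75),("b4",623,78,75),("ccell",391,331,58),("dcell",228,235,61),("tin",313,512,25),
 ("t2edgeL",275,383,79),("t2edgeR",358,380,79),("t4L",589,370,79),("t4R",676,366,79)]: print(nm,q(u,v,z))
E
```

```text
s1 [537.  243.8  13. ]
s2 [536.6 111.5  13. ]
s3 [539. -12.  13.]
s4 [ 542.1 -141.7   13. ]
bTL [592.3 322.5   8. ]
bTR [ 601.1 -218.3    8. ]
bBL [473.2 317.8   8. ]
bBR [ 481.9 -217.1    8. ]
b1 [739.  252.5  75. ]
b2 [738.9 125.   75. ]
b3 [738.7  -5.2  75. ]
b4 [ 746.1 -144.3   75. ]
ccell [542.8  53.   58. ]
dcell [627.  184.1  61. ]
tin [402.5 121.1  25. ]
t2edgeL [499.6 144.5  79. ]
t2edgeR [499.7  79.   79. ]
t4L [ 501.2 -103.9   79. ]
t4R [ 502.  -172.9   79. ]
```

Bins 1, 2 and 4, counting from the left, are heaped full. Bin 3, at topc (455,92), is nearly empty. Tag 1 shows its disc and leans to its bin (correct), and tag 3 shows its bar (correct). Tags 2 (324,360) and 4 (627,345) show bars in front of full bins, so those two need pushing toward the bins (+x).

First I'll twist the tool square to the board and close the fingers.

Call:
play_rows(commands=[{"offset": [0, 0, 0], "twist": -6.75}, {"offset": [0, 0, 0], "twist": -6.75}, {"offset": [0, 0, 0], "twist": -6.75}, {"offset": [0, 0, 0], "twist": -6.75}, {"offset": [0, 0, 0], "twist": 0}], jaw=255)

```text
time: 0.75
tool_pos: [231.0, 471.4, 404.6]
tcp_rot: [-3.141, -0.0, -3.125]
contact_force: [-0.3, 0.3, 0.6]
grip_width: 56.3
```

Call:
play_rows(commands=[{"offset": [-0.022, -0.038, 0], "twist": 0}, {"offset": [-0.022, -0.038, 0], "twist": 0}, {"offset": [-0.022, -0.038, 0], "twist": 0}, {"offset": [-0.022, -0.038, 0], "twist": 0}, {"offset": [-0.022, -0.038, 0], "twist": 0}])

```text
time: 1.25
tool_pos: [344.5, 281.6, 404.8]
tcp_rot: [3.141, 0.0, -3.129]
contact_force: [0.2, 0.8, 0.7]
grip_width: 16.5
```

Call:
play_rows(commands=[{"offset": [-0.022, -0.038, 0], "twist": 0}, {"offset": [-0.022, -0.038, 0], "twist": 0}, {"offset": [-0.022, -0.038, 0], "twist": 0}, {"offset": [-0.022, -0.038, 0], "twist": 0}, {"offset": [0, 0, 0], "twist": 0}])

```text
time: 1.75
tool_pos: [436.5, 128.9, 404.7]
tcp_rot: [-3.14, 0.001, -3.135]
contact_force: [-0.1, 0.6, -1.1]
grip_width: 0.8
```

Call:
play_rows(commands=[{"offset": [0, -0.017, 0.033], "twist": 0}, {"offset": [0, 0, 0.033], "twist": 0}, {"offset": [0, 0, 0.033], "twist": 0}, {"offset": [0, 0, 0.033], "twist": 0}, {"offset": [0, 0, 0.03], "twist": 0}])

```text
time: 2.25
tool_pos: [434.1, 116.1, 241.5]
tcp_rot: [3.141, -0.0, -3.129]
contact_force: [0.3, -0.4, -0.1]
grip_width: 0.3
```

Call:
play_rows(commands=[{"offset": [-0.02, 0, 0], "twist": 0}, {"offset": [-0.015, 0, 0], "twist": 0}, {"offset": [-0.01, 0, 0], "twist": 0}, {"offset": [0, 0, 0], "twist": 0}])

```text
time: 2.65
tool_pos: [480.4, 116.6, 242.8]
tcp_rot: [3.141, 0.001, -3.127]
contact_force: [-0.5, -0.9, -1.0]
grip_width: 0.1
```

```bash
python3 - <<'E'
from h import *
o=status.get_obs();print(o["tool_pos"],o["tcp_rot"],o["contact_force"])
a=viewer.capture("top")[:,:,::-1][110:260,140:340];b=viewer.capture("scene")[:,:,::-1][110:260,165:365]
cv2.imwrite("pics/m1.png",cv2.resize(cv2.hconcat([a,b]),(800,300),interpolation=cv2.INTER_CUBIC))
E
```

```text
[480.35745358 116.63866816 242.79883531] [ 3.14135388e+00  1.10727961e-03 -3.12744063e+00] [-0.47476029 -0.87809719 -1.038653  ]
```

View pics/m1.png

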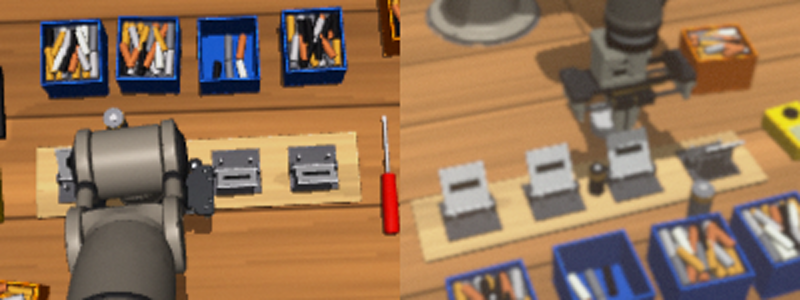

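The gripper stands behind tag 2 (right half, around (620,100)), with the tag at (632,155). Now I'll push gently.

Call:
play_rows(commands=[{"offset": [-0.01, -0.001, 0], "twist": 0}, {"offset": [-0.01, -0.001, 0], "twist": 0}, {"offset": [-0.01, -0.001, 0], "twist": 0}, {"offset": [-0.01, 0, 0], "twist": 0}, {"offset": [-0.008, 0, 0], "twist": 0}])

```text
time: 3.25
tool_pos: [528.7, 113.8, 242.7]
tcp_rot: [3.141, 0.001, -3.127]
contact_force: [0.8, -0.2, 0.3]
grip_width: 0.0
```

Call:
play_rows(commands=[{"offset": [-0.006, 0, 0], "twist": 0}, {"offset": [-0.006, 0, 0], "twist": 0}, {"offset": [0, 0, 0], "twist": 0}, {"offset": [0, 0, 0], "twist": 0}])

```text
time: 3.65
tool_pos: [539.5, 114.2, 242.6]
tcp_rot: [3.142, -0.0, -3.126]
contact_force: [-0.4, -1.0, 0.1]
grip_width: 0.9
```

```bash
python3 - <<'E'
from h import *
o=status.get_obs();print(o["tool_pos"],o["tcp_rot"],o["contact_force"])
b=viewer.capture("scene")[:,:,::-1][130:250,205:365]
cv2.imwrite("pics/m2.png",cv2.resize(b,(800,600),interpolation=cv2.INTER_CUBIC))
E
```

```text
[539.50467651 114.18120635 242.58341171] [ 3.14152167e+00 -4.78842335e-04 -3.12612078e+00] [-0.37120156 -0.99849145  0.0898743 ]
```

View pics/m2.png

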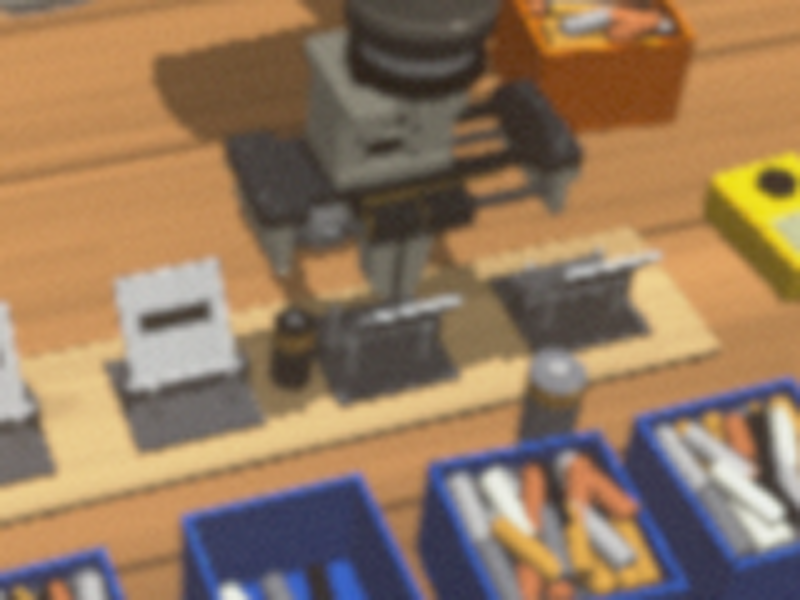

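Tag 2 now leans to its bin (edge near (410,310)) and the black cell at (293,345) is still standing. I'll back off, raise and go to tag 4.

Call:
play_rows(commands=[{"offset": [0.02, 0, 0], "twist": 0}, {"offset": [0.025, 0, 0], "twist": 0}, {"offset": [0.03, 0, 0], "twist": 0}, {"offset": [0.015, 0, -0.03], "twist": 0}, {"offset": [0, 0, -0.03], "twist": 0}])

```text
time: 4.2
tool_pos: [447.0, 112.8, 302.7]
tcp_rot: [-3.141, -0.005, -3.126]
contact_force: [0.3, -0.5, 0.9]
grip_width: 0.1
```

Call:
play_rows(commands=[{"offset": [0, -0.04, -0.03], "twist": 0}, {"offset": [0, -0.04, 0], "twist": 0}, {"offset": [0, -0.04, 0], "twist": 0}, {"offset": [0, -0.04, 0], "twist": 0}, {"offset": [0, -0.04, 0], "twist": 0}])

```text
time: 4.7
tool_pos: [452.1, -88.6, 333.0]
tcp_rot: [-3.142, 0.0, -3.126]
contact_force: [0.4, -0.5, 0.6]
grip_width: 0.4
```

Call:
play_rows(commands=[{"offset": [0, -0.04, 0], "twist": 0}, {"offset": [0, -0.015, 0], "twist": 0}, {"offset": [0, 0, 0], "twist": 0}])

```text
time: 5.0
tool_pos: [453.3, -143.6, 332.6]
tcp_rot: [3.142, 0.0, -3.129]
contact_force: [0.4, 0.6, 0.2]
grip_width: 0.5
```

Call:
play_rows(commands=[{"offset": [0, 0.004, 0.03], "twist": 0}, {"offset": [0, 0, 0.03], "twist": 0}, {"offset": [0, 0, 0.03], "twist": 0}, {"offset": [-0.015, 0, 0], "twist": 0}, {"offset": [-0.012, 0, 0], "twist": 0}])

```text
time: 5.5
tool_pos: [480.6, -135.9, 241.8]
tcp_rot: [3.14, -0.002, -3.125]
contact_force: [0.6, -0.4, 0.1]
grip_width: -0.1
```

```bash
python3 - <<'E'
from h import *
o=status.get_obs();print(o["tool_pos"],o["tcp_rot"],o["contact_force"])
b=viewer.capture("scene")[:,:,::-1][130:250,145:305]
cv2.imwrite("pics/m3.png",cv2.resize(b,(800,600),interpolation=cv2.INTER_CUBIC))
E
```

```text
[ 480.56437498 -135.89383225  241.75635419] [ 3.13979524e+00 -2.41747991e-03 -3.12507694e+00] [ 0.57350218 -0.43509523  0.13283567]
```

View pics/m3.png

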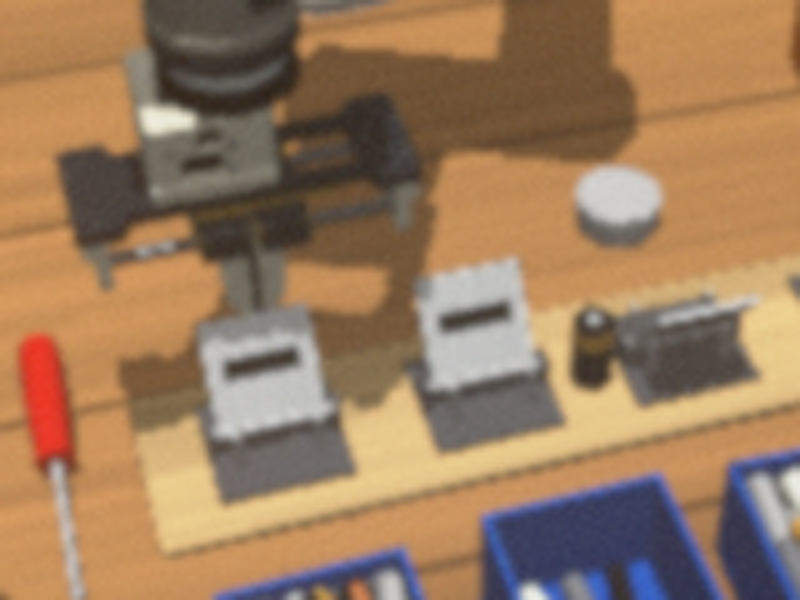

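The fingers are behind tag 4 (tips at (255,300), tag at (262,375)). Tag 2 stays over at (700,320). I'll push tag 4 the same way.

Call:
play_rows(commands=[{"offset": [-0.01, -0.001, 0], "twist": 0}, {"offset": [-0.01, -0.001, 0], "twist": 0}, {"offset": [-0.01, -0.001, 0], "twist": 0}, {"offset": [-0.01, 0, 0], "twist": 0}, {"offset": [-0.01, 0, 0], "twist": 0}])

```text
time: 6.05
tool_pos: [531.4, -140.0, 242.8]
tcp_rot: [3.142, 0.0, -3.126]
contact_force: [-0.7, -0.1, 0.9]
grip_width: 0.5
```

Call:
play_rows(commands=[{"offset": [-0.006, 0, 0], "twist": 0}, {"offset": [-0.006, 0, 0], "twist": 0}, {"offset": [-0.003, 0, 0], "twist": 0}, {"offset": [0, 0, 0], "twist": 0}, {"offset": [0, 0, 0], "twist": 0}])

```text
time: 6.55
tool_pos: [545.4, -139.8, 242.6]
tcp_rot: [3.141, -0.0, -3.126]
contact_force: [1.0, -0.3, 0.8]
grip_width: 0.6
```

Call:
play_rows(commands=[{"offset": [0.02, 0, 0], "twist": 0}, {"offset": [0.025, 0, 0], "twist": 0}, {"offset": [0.03, 0, 0], "twist": 0}, {"offset": [0.03, 0, -0.03], "twist": 0}, {"offset": [0.03, 0, -0.04], "twist": 0}])

```text
time: 7.05
tool_pos: [408.6, -141.5, 312.0]
tcp_rot: [3.139, -0.004, -3.126]
contact_force: [0.9, 0.6, 1.0]
grip_width: 0.5
```

Call:
play_rows(commands=[{"offset": [0.02, -0.02, -0.04], "twist": 0}, {"offset": [0, -0.04, -0.03], "twist": 0}, {"offset": [0, -0.045, 0], "twist": 0}, {"offset": [0, -0.045, 0], "twist": 0}, {"offset": [0, -0.045, 0], "twist": 0}])

```text
time: 7.55
tool_pos: [392.9, -338.7, 383.3]
tcp_rot: [-3.141, 0.001, -3.126]
contact_force: [1.1, -0.3, -0.2]
grip_width: 0.5
```

```bash
python3 - <<'E'
from h import *
o=status.get_obs();print(o["time"],o["tool_pos"],o["contact_force"])
c=viewer.capture("top")[:,:,::-1][110:250,140:340]
cv2.imwrite("pics/e_top.png",cv2.resize(c,(800,560),interpolation=cv2.INTER_CUBIC))
c=viewer.capture("scene")[:,:,::-1][160:310,165:395]
cv2.imwrite("pics/e_scene.png",cv2.resize(c,(800,522),interpolation=cv2.INTER_CUBIC))
E
```

```text
7.55 [ 392.89649312 -338.7000042   383.31487116] [ 1.13043258 -0.25549896 -0.19532565]
```

View pics/e_top.png

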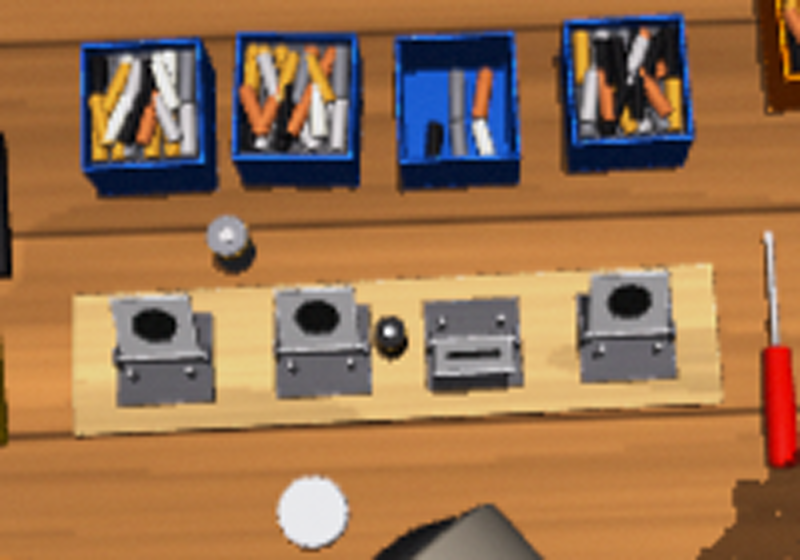

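View pics/e_scene.png

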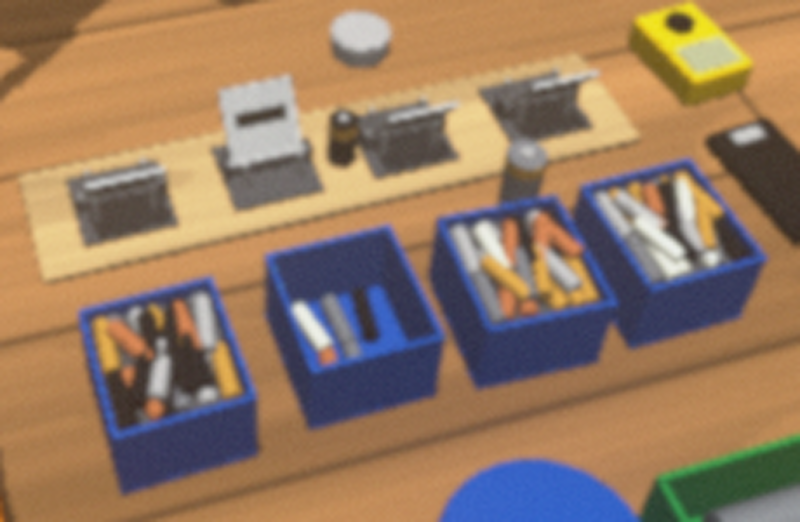

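The discs on tags 1, 2 and 4 face up at (155,325), (317,317) and (630,300). Tag 3's bar is up at (473,355), in front of the nearly empty bin. Nothing else has moved, so I'll let the arm settle and hand in.

Call:
play_rows(commands=[{"offset": [0, 0, 0], "twist": 0}, {"offset": [0, 0, 0], "twist": 0}])

```text
time: 7.85
tool_pos: [393.4, -336.2, 382.5]
tcp_rot: [3.14, -0.001, -3.126]
contact_force: [-0.2, -0.0, -0.8]
grip_width: 0.7
```

```bash
python3 -c "
from plant import ticket
print(ticket.close_job())"
```

```text
the job is handed in; nothing more can be done
None
```

All four tags now match their bins, and the job was handed in at about 7.9 s. Two tags were wrong, the second and fourth from the left as seen from the robot. I pushed each one over toward its full bin with the closed fingertips.

The last top and scene pictures show discs up at the three full bins and the bar up at the nearly empty third bin. The bins, both loose batteries, the tin and the screwdriver look unmoved in those pictures. The jar and its lid were outside the final crops, so I did not check them, but the planned path stayed clear of them. The wrist force readings after each move stayed around 1 N, and no check failed or disagreed.

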